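Feed a specimen carrier through a spring gate onto its contact pad

TASK

Take the blue specimen carrier by its post, set it in the open front of the dock with its round nose towards the orange flaps, and slide it through the two spring flaps until they have shut behind it and the sprung rubber pad at the far end has given a few millimetres; keep it pressed there for about half a second. How far back the pad is clamped differs each time, so feel for it: push gently, never drive the pad to the bottom of its short travel. Then let go, leaving the carrier standing in the dock behind the shut flaps with the red specimen still in its pocket, and do not disturb the other things.

Things in the scene. Friction and masses are not known exactly. Their poses are not given: they have to be found in the camera images.
- dock: Fixed low dock with a green base plate, 260x84x22 mm. Origin: middle of the gate line, underside; +x runs into the lane, z up. Lane floor 4 mm over the bench, grey guides up to 22 mm, open top. Open front at x -100..0: lane 62 mm wide at x=-100, evenly narrowing to 44.6 at x=-30. Orange flaps at x=0. Lane 44.6 mm wide again (flared entry) from x=42 to the pad at the far end (see end_pad).
- flap_left (a joint): Left (+y) orange spring flap, 15 mm high, 24.5 mm from hinge to free edge; upright hinge at dock x=0, y=+25.5 mm. 0 = shut across the lane, positive (to 1.55 rad) = swung inwards (+x); it cannot open outwards. A spring of 0.034 to 0.05 N m shuts it; the nose needs about 4 N to pass both flaps, plus friction if the carrier is also pressed on the floor.
- flap_right (a joint): Right (-y) orange spring flap, the mirror image of the left one: 0 = shut, positive = swung inwards.
- end_pad (a joint): Sprung rubber-faced pad at the lane's end, 26 mm wide, 14 mm high. Its free face is clamped anywhere from dock x=100 to 122 mm, not reported (grip point at 43 to 65 mm when the nose meets it). Value: how far it is pressed in (m), 0 = free, 0.008 = bottom. Gives at 3 N, then 2 N per mm (7 N at 2 mm, 16 N at 6.5 mm).
- carrier: Blue carrier, 70 long, 40 wide, 14 mm thick, 0.15 kg, lying on the bench. Origin: centre of underside; x to its round nose (tip x=+35 mm, radius 20), flat tail at x=-35. Specimen pocket centred at x=+15, floor 8 mm up; grip post at x=-22. So the nose tip is 57 mm ahead of the grip point, the tail 13 mm behind. Flaps can shut once the tail is 24 mm past the gate (grip point at dock x=37 or more).
- carrier_grip (a point): Grip point on the carrier's ribbed metal post: on the post's axis, 48 mm above the carrier's underside. The post is 18 mm along the carrier's x, 14 mm across (y, the width to grip); its top is 62 mm above the underside. Axes as the carrier's.
- specimen_center (a point): Centre of the dark red mounted specimen, a disc 30 mm across and 16 mm high, lying loose in the carrier's pocket and standing 10 mm out of it (its centre 16 mm above the carrier's underside, 37 mm ahead of the grip point).
- loupe: Black loupe, 38 mm across, 34 mm high, a bystander. Origin at its foot.
- specimen_green: Green mounted specimen, 30 mm across, 19 mm high, a bystander. Origin at its foot.
- specimen_black: Black mounted specimen, 30 mm across, 21 mm high, a bystander. Origin at its foot.
- mug: Green mug, 86 mm across, 96 mm high, a bystander. Origin at its foot.
- petri: Petri dish with cotton wool, 68 mm across, 20 mm high, a bystander. Origin at its foot.
Things that resemble listed ones, but are neither listed nor needed, are in the scene too. What is shaped like the part that bears specimen_center but purple or white is not meant.

How it is judged (in metres and radians):
On the way, in this order (a step that is already met when the one before it is completed fails the run):
1. the carrier, standing in the lane, pushes both flaps open (value of joint each of flap_left, flap_right above 0.5 rad and x of carrier_grip in the frame of dock between -0.055 and 0.038 m and y of carrier_grip in the frame of dock between -0.012 and 0.012 m and z of carrier_grip in the frame of dock between 0.046 and 0.058 m), for 0.1 s.
2. both flaps have shut behind the carrier and it holds the end pad pressed in by 2 mm or more for 0.3 s (value of joint end_pad above 0.002 m and x of carrier_grip in the frame of dock above 0.036 m and value of joint each of flap_left, flap_right below 0.12 rad and y of carrier_grip in the frame of dock between -0.012 and 0.012 m and z of carrier_grip in the frame of dock between 0.046 and 0.058 m), for 0.3 s.
At the end, for the whole second after the job is handed in: Both flaps shut (under 0.12 rad); the carrier released, at rest, flat (tilt under 0.1 rad) on the lane's floor, wholly behind the flaps, within 12 mm of the lane's middle line; the red specimen seated in its pocket (within 4 mm, tilt under 0.2 rad) (value of joint each of flap_left, flap_right below 0.12 rad and y of carrier_grip in the frame of dock between -0.012 and 0.012 m and z of carrier_grip in the frame of dock between 0.046 and 0.058 m and x of carrier_grip in the frame of dock above 0.012 m and angle between carrier's own z axis and vertical below 0.1 rad and linear speed of carrier below 0.01 m/s and distance between specimen_center and carrier_grip between 0.044 and 0.053 m and angle between specimen_center's own z axis and vertical below 0.2 rad); the robot touches nothing.
It fails at once if the end pad is driven (almost) to its bottom, beyond 6.5 mm (value of joint end_pad above 0.0065 m).
It fails at once if the carrier presses on the dock or its flaps with more than 25 N (contact force between carrier and dock above 25 N).
It fails at once if the specimen leaves the pocket (distance between specimen_center and carrier_grip above 0.06 m or distance between specimen_center and carrier_grip below 0.035 m).
It fails at once if a bystander is moved by more than 25 mm (distance of any of loupe, specimen_black, mug, specimen_green, petri from where it was at the start of the episode above 0.025 m).
It also fails if it takes over 59 s, if anything falls off the work surface, if the arm or the gripper's body presses on something with over 40 N, if the wrist force passes 120 N, or if a joint passes its speed limit or range.

ROBOT

A 6-joint arm with a two-finger parallel gripper is mounted at the origin on a cart in front of the work surface, level with it; the furniture and walls round the work are solid. World frame = base frame: x ahead of the robot, y to its left, z up, the work surface at z = 0. Lengths are in mm, angles in rad, forces in N, time in s.
With the tool pointing down it reaches from about 275 to 750 mm from the base axis. Payload 10.2 kg.
Tool frame: the origin (TCP) lies at the very end of the fingers, on their centre line; the grasp point (between the pads) lies 19 mm behind it; x points along the fingers, y is the direction in which the jaws open and shut, and the axes are right-handed (so a half turn about x gives the same grasp; the last joint's range is limited). The gripper opens to 85 mm and grips with 20 to 120 N. Pads are 22 mm wide; open, the fingers measure 114 mm over their backs; the gripper's body (76 mm by 85 mm) begins 54 mm behind the grasp point. The pads swing forward as they close: fully open they stand 13 mm farther back than shut.
Start: joints at [-1.405, 0.313, 1.498, -0, 1.331, -0.223], TCP at [199.004, -485.828, 231.294] pointing down, gripper open.
Joint ranges: [-2.94, 2.94], [-0.97, 2.17], [0.19, 2.56], [-1.23, 4.37], [0.02, 3.11], [-2.88, 2.88]. Speed limits (rad/s): [2.39, 2.39, 3.01, 3.14, 3.14, 3.14].

INTERFACE

Orientations are given as a unit quaternion [w, x, y, z].
In Python, from rig import ctrl, viewer, order gives the robot as it stands. The module is installed in compiled form; this text tells all that it offers.
- The arm moves only by the tool carry_out, never from a script. Its argument "deltas" is a list of rows, each a list of 7 numbers: the gripper command: -1 is fully open, 1 is shut, values between are in proportion, then the shift along the tool's x, y, z in mm, then the turn, a rotation vector about the tool's x, y, z in degrees. A call has exactly 5 rows; each row is the pose to reach, as a shift and turn from the pose commanded when the call began, along the tool's axes at that moment; what a row does not reach only later rows make up. A row lasts 1/8 s, in which the tool goes at most 62.5 mm and 10.7 degrees, less where a joint would pass 70% of its speed; a pose out of reach is approached as far as the arm can. A call with a gripper value outside its range is refused whole. The fingers move at their own pace and stop on an object; "newtons" is the grip in N (left out, the last holds). Time passes only in rows, so rows that repeat a pose let the fingers close, or fill a call up. It gives the time, the measured TCP pose, the force and the opening at its end, in the units of the state.
- ctrl.sense(): the state, without advancing time (a new reading comes with each control period).
- viewer.capture(name): name is "scene" or "top" or "wrist"; returns the picture (384x512x3 uint8, red, green, blue); there is no depth.
- viewer.calibration(name): a dict with "fx", "fy", "cx", "cy" (pixels), "xyz" and "attitude" of the camera in the world; the wrist camera has in their place "T_tool_cam" (4x4, takes a point from camera to tool coordinates, whose origin is the TCP and whose axes are the tool frame's). Camera axes: x right, y down, z forward; pixel columns grow to the right and rows downward; lengths in mm; the calibration is good to about 2 mm. The wrist camera is an equidistant fisheye: a pixel r from the principal point sees the ray r / f radians off the axis. A picture is of the moment at which its call begins: read the wrist's pose just before it. calibration takes no time and is no camera call.
- order.finish_job(): hands the job in, once; it reports no verdict.
The state is a dict: "time_s": time; "joints": joint angles; "dq": joint speeds; "tau": joint torques, N m; "eef_pos": TCP position; "ee_rot": TCP orientation; "force": force on the tool from outside, world axes, zero at the start; "wrist_torque": the same for the moment, N m; "grip_width": opening from 0.0 (shut) to 1.0 (fully open).
Only numpy, scipy, OpenCV 4.12 (cv2) and the standard library are available. Lean on these libraries where they do the work, as an engineer would, in place of code of your own. Each camera call takes 0.05 s, during which the arm holds its last target. There are 200 camera calls.

## Working session

There is one attempt and no reset: what is moved stays moved. The work goes in short steps, Python scripts to look and compute and a tool call to move; the robot and the scene stay as the last step left them, time stands still between calls to the robot, and variables do not carry over. Pictures are saved under pics/ and viewed, about 8 in all and at most 12, crops included, and the job is handed in when it is done.

Besides the shell and the picture viewer there is one more tool, called after "Request:" as name(argument=value, ...), one argument or row to a line, values as JSON. carry_out: Moves the arm, as the interface text tells. Its arguments: {"type":"object","properties":{"deltas":{"type":"array"},"newtons":{"type":"number"}},"required":["deltas"]}

```bash
mkdir -p pics; python3 - <<'E'
from rig import ctrl, viewer, order
import cv2,numpy as np
s=ctrl.sense(); print(s)
for n in("scene","top"):
    im=viewer.capture(n); cv2.imwrite(f"pics/{n}0.png",cv2.resize(im[:,:,::-1],(800,600),interpolation=cv2.INTER_CUBIC)); cv2.imwrite(f"pics/{n}0_raw.png",im[:,:,::-1])
    print(n,viewer.calibration(n))
print(viewer.calibration("wrist"))
E
```

```text
{'time_s': 0.0, 'joints': array([-1.40540393e+00,  3.13413431e-01,  1.49843540e+00,  4.70147891e-06,
        1.33099142e+00, -2.23379751e-01]), 'dq': array([ 0.00016462, -0.00073694, -0.00116253,  0.0017722 , -0.00042731,
        0.00043443]), 'tau': array([ 5.64186735e-05, -4.12268364e+01, -2.59741706e+01, -1.60911777e-04,
        4.18042051e-03, -9.08028170e-06]), 'eef_pos': array([ 198.95918411, -485.56417094,  230.75441788]), 'ee_rot': array([ 0.13614644,  0.69380379,  0.13702817, -0.69377499]), 'force': array([ 0.04769573,  0.24670076, -0.00304871]), 'wrist_torque': array([-0.02517262,  0.01293311,  0.06175153]), 'grip_width': 0.997277074514549}
scene {'fx': 417.63759590077024, 'fy': 417.63759590077024, 'cx': 258.1607763672625, 'cy': 184.93933627521437, 'xyz': array([-96.31679914, 288.91701677, 865.80362156]), 'attitude': array([ 0.17133146, -0.4771677 ,  0.8066353 , -0.30380259])}
top {'fx': 401.05222350650087, 'fy': 401.05222350650087, 'cx': 260.1102387778987, 'cy': 192.48659929945146, 'xyz': array([ 436.78956435,  -71.95775467, 1047.40145963]), 'attitude': array([-0.03048942,  0.71053435, -0.70283798,  0.01516959])}
{'fx': 297.3186396354542, 'fy': 297.3186396354542, 'cx': 255.80272092373198, 'cy': 190.73466264323224, 'T_tool_cam': array([[ 1.06463012e-03, -2.79327343e-01,  9.60195346e-01,
        -1.42878375e+02],
       [ 9.99999433e-01,  3.01893437e-04, -1.02094061e-03,
        -4.35016353e-01],
       [-4.70004476e-06,  9.60195889e-01,  2.79327506e-01,
        -7.03202978e+01],
       [ 0.00000000e+00,  0.00000000e+00,  0.00000000e+00,
         1.00000000e+00]])}
```

View pics/scene0.png

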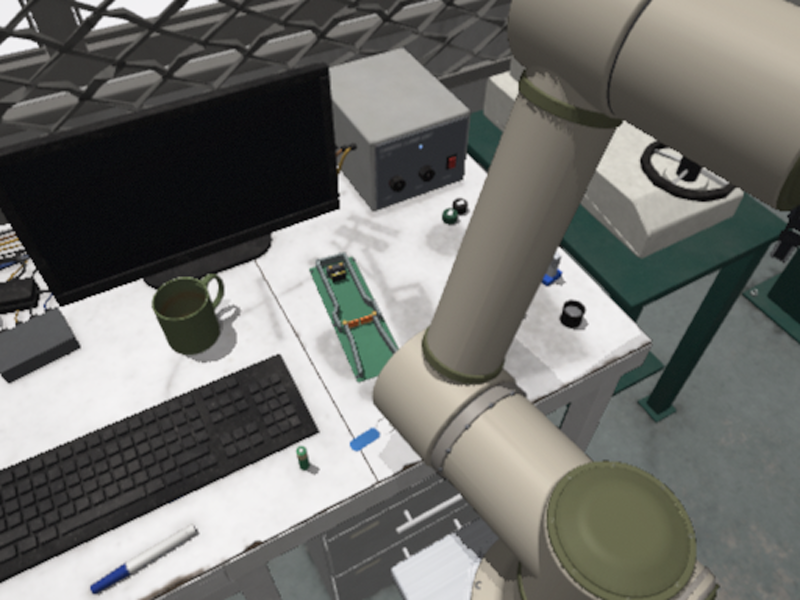

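View pics/top0.png

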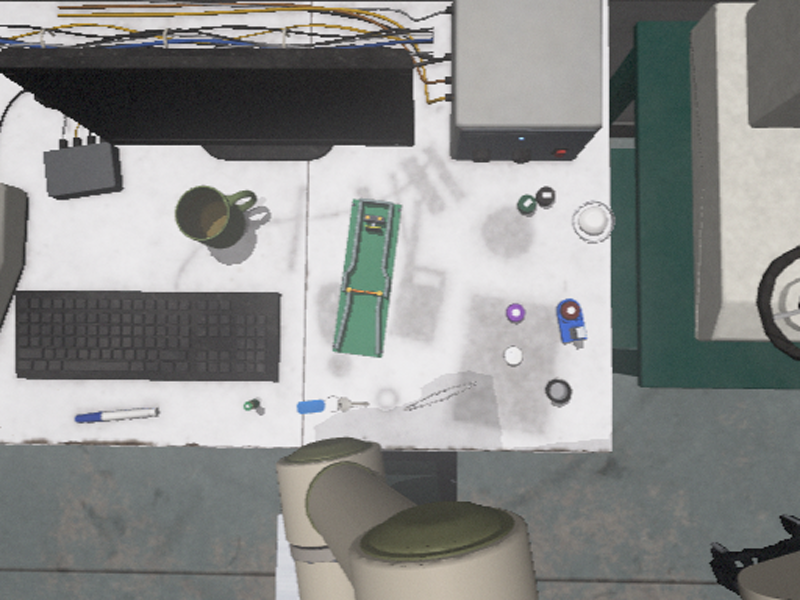

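The top picture shows the dock with its front at (357,355), flaps at (365,291) and pad at (374,224). The candidates for the carrier are the blue carrier with the red disc at (571,322), the key fob at (311,407) and the pen at (90,418). The purple disc (515,313) and the white disc (513,355) are decoys. I choose (571,322) and will check it in a crop.

```bash
cat > h.py <<'E'
from rig import ctrl, viewer, order
import cv2,numpy as np
from scipy.spatial.transform import Rotation as R
def q(a): return R.from_quat(np.r_[a[1:],a[0]])
def ray(n,u,v,s=None):
    c=viewer.calibration(n)
    if n!="wrist":
        d=np.array([(u-c["cx"])/c["fx"],(v-c["cy"])/c["fy"],1]); return c["xyz"],q(c["attitude"]).apply(d)
    x,y=(u-c["cx"])/c["fx"],(v-c["cy"])/c["fy"]; r=np.hypot(x,y)
    d=np.array([np.sin(r)*x/r,np.sin(r)*y/r,np.cos(r)]); T=c["T_tool_cam"]; Q=q(s["ee_rot"])
    return s["eef_pos"]+Q.apply(T[:3,3]),Q.apply(T[:3,:3]@d)
def onz(n,u,v,z,s=None):
    o,d=ray(n,u,v,s); return o+d*(z-o[2])/d[2]
def proj(n,p,s=None):
    c=viewer.calibration(n)
    if n!="wrist":
        d=q(c["attitude"]).inv().apply(p-c["xyz"]); return np.array([c["cx"]+c["fx"]*d[0]/d[2],c["cy"]+c["fy"]*d[1]/d[2]])
    T=c["T_tool_cam"]; d=T[:3,:3].T@(q(s["ee_rot"]).inv().apply(p-s["eef_pos"])-T[:3,3])
    h=np.hypot(d[0],d[1]); r=np.arctan2(h,d[2]); return np.array([c["cx"]+c["fx"]*r*d[0]/h,c["cy"]+c["fy"]*r*d[1]/h])
def tri(rays):
    A=np.zeros((3,3));b=np.zeros(3)
    for o,d in rays:
        d=d/np.linalg.norm(d);P=np.eye(3)-np.outer(d,d);A+=P;b+=P@o
    x=np.linalg.solve(A,b); return x,[np.linalg.norm((np.eye(3)-np.outer(d,d)/(d@d))@(x-o)) for o,d in rays]
E
python3 - <<'E'
from h import *
s=ctrl.sense(); print(q(s["ee_rot"]).as_matrix().round(3))
for nm,u,v,z in [("flaps",365,291,19),("front",357,355,4),("back",375,200,4),("pad",374,224,15),("spec",571,311,24),("post",579,334,62),("loupe",558,391,34),("white",513,355,10),("mug",212,218,96)]:
    print(nm,onz("top",u*.64,v*.64,z).round(0))
im=cv2.imread("pics/top0_raw.png")
a=cv2.resize(im[180:250,335:395],None,fx=6.5,fy=6.5,interpolation=cv2.INTER_CUBIC)
b=cv2.resize(im[120:235,205:265],None,fx=5.2,fy=5.2,interpolation=cv2.INTER_CUBIC)
c=np.zeros((600,800,3),np.uint8); c[:a.shape[0],:a.shape[1]]=a; c[:b.shape[0],400:400+b.shape[1]]=b[:600]
cv2.imwrite("pics/crop1.png",c)
s=ctrl.sense(); w=viewer.capture("wrist"); cv2.imwrite("pics/w1.png",cv2.resize(w[:,:,::-1],(800,600),interpolation=cv2.INTER_CUBIC))
E
```

```text
[[-0.     0.379 -0.925]
 [ 0.001 -0.925 -0.379]
 [-1.    -0.001 -0.   ]]
flaps [519.  19.  19.]
front [413.  32.   4.]
back [674.   6.   4.]
pad [631.   6.  15.]
spec [ 489. -317.   24.]
post [ 451. -320.   62.]
loupe [ 360. -294.   34.]
white [ 416. -225.   10.]
mug [623. 251.  96.]
```

View pics/crop1.png

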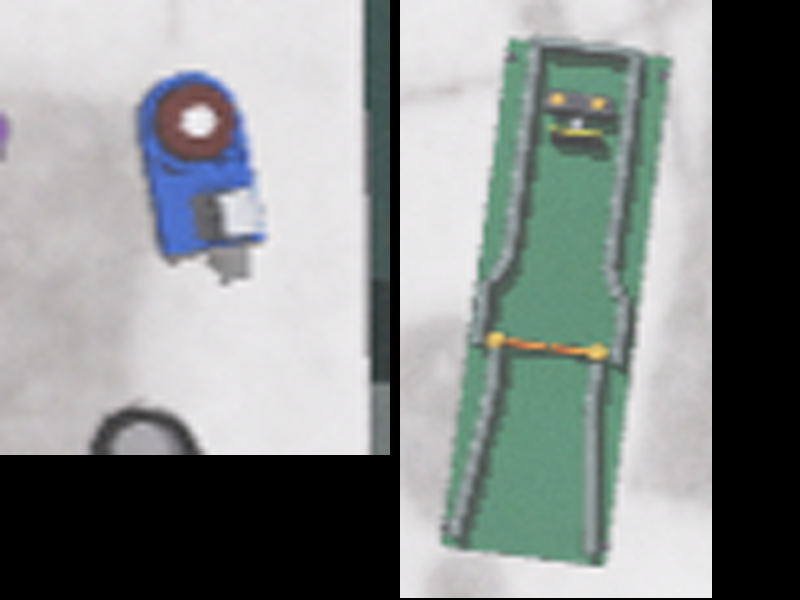

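View pics/w1.png

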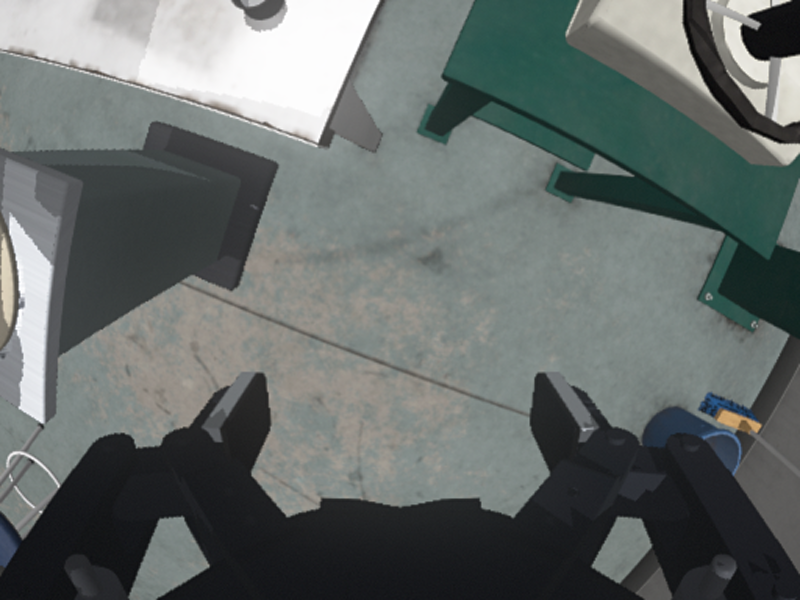

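The crop confirms the carrier: red specimen at (196,120) and post top at (242,212). In the dock panel the hinge pins are at (495,340) and (598,352), and the base corners are clear. The wrist camera does not see the carrier yet.

```bash
python3 - <<'E'
from h import *
D=lambda u,v,z: onz("top",205+((u-400)+.5)/5.2-.5,120+(v+.5)/5.2-.5,z)
C=lambda u,v,z: onz("top",335+(u+.5)/6.5-.5,180+(v+.5)/6.5-.5,z)
tl,tr,br,bl=[D(*p,4) for p in((508,38),(672,58),(605,565),(442,545))]
print("corners",*[x.round(1) for x in(tl,tr,br,bl)], "len",np.linalg.norm(tl-bl),np.linalg.norm(tr-br),"w",np.linalg.norm(tl-tr),np.linalg.norm(bl-br))
ax=(tl+tr-bl-br)/2; print("dock yaw",np.degrees(np.arctan2(ax[1],ax[0])),"front mid",(bl+br)/2,"back mid",(tl+tr)/2)
hl,hr=D(495,340,22),D(598,352,22); print("hinge",hl,hr,np.linalg.norm(hl-hr),"mid",(hl+hr)/2)
print("pad face",D(577,130,16))
sp=C(196,120,24);po=C(242,212,62);print("spec",sp,"post",po,np.linalg.norm((sp-po)[:2]),np.degrees(np.arctan2(*(sp-po)[1::-1])))
a,b=C(165,258,14),C(265,238,14);print("tail",a,b,np.linalg.norm(a-b),"yaw",np.degrees(np.arctan2(b[1]-a[1],b[0]-a[0]))+90)
s=ctrl.sense();print(s["joints"])
E
```

```text
corners [676.7  44.8   4. ] [667.  -38.6   4. ] [410.7  -8.3   4. ] [419.7  73.5   4. ] len 258.6246878908483 258.0940038563842 w 83.9989209972348 82.24198884469054
dock yaw -6.558007874142263 front mid [415.22791261  32.61543656   4.        ] back mid [671.89525981   3.10862517   4.        ]
hinge [521.35394081  46.65263269  22.        ] [515.90999916  -4.41384691  22.        ] 51.355835486233055 mid [518.63196999  21.11939289  22.        ]
pad face [627.61931133   8.09932889  16.        ]
spec [ 491.44038263 -315.46799841   24.        ] post [ 455.00421214 -323.42481788   62.        ] 37.294845437489506 12.318687105001361
tail [ 437.46664155 -305.43024592   14.        ] [ 445.77344002 -344.60623208   14.        ] 40.04698231137805 yaw 11.971570951385658
[-1.40538233e+00  3.13307326e-01  1.49820969e+00 -7.54109921e-06
  1.33101525e+00 -2.23379840e-01]
```

The measurements agree: dock 258 x 83 mm, hinge spacing 51.4, post-to-specimen distance 37.3, and both carrier yaws about 12°. Next I move above the carrier.

Request:
carry_out(
  deltas=[
    [-1,14,-11,-60,2],
    [-1,28,-21,-119,4],
    [-1,43,-32,-179,6],
    [-1,57,-43,-239,8],
    [-1,71,-53,-298,10],
  ],
)

```text
$.deltas[0]: bad value
```

Request:
carry_out(
  deltas=[
    [-1,14,-11,-60,2,0,0],
    [-1,28,-21,-119,4,0,0],
    [-1,43,-32,-179,6,0,0],
    [-1,57,-43,-239,8,0,0],
    [-1,71,-53,-298,10,0,0],
  ],
  newtons=60,
)

```text
time_s: 0.78
eef_pos: [456.2, -322.5, 159.8]
ee_rot: [-0.075, -0.703, -0.075, 0.703]
force: [0.6, -0.8, 0.4]
grip_width: 0.996
```

Request:
carry_out(
  deltas=[
    [-1,0,0,0,0,0,0],
    [-1,0,0,0,0,0,0],
    [-1,0,0,0,0,0,0],
    [-1,0,0,0,0,0,0],
    [-1,0,0,0,0,0,0],
  ],
)

```text
time_s: 1.4
eef_pos: [454.3, -324.3, 160.5]
ee_rot: [0.075, 0.703, 0.075, -0.703]
force: [-0.4, -0.4, 0.7]
grip_width: 0.997
```

```bash
python3 - <<'E'
from h import *
s=ctrl.sense(); w=viewer.capture("wrist"); np.save("s2.npy",s,allow_pickle=True)
print(s["eef_pos"],q(s["ee_rot"]).as_matrix().round(3),s["time_s"],s["force"])
P=np.array([455,-323.4,62]); c=proj("wrist",P,s); print("pred post",c, "spec",proj("wrist",np.array([491.4,-315.5,24]),s))
x0=int(np.clip(c[0]-70,0,352));y0=int(np.clip(c[1]-80,0,264)); print("crop origin",x0,y0,"x5")
cv2.imwrite("pics/w2.png",cv2.resize(w[y0:y0+120,x0:x0+160,::-1],None,fx=5,fy=5,interpolation=cv2.INTER_CUBIC))
E
```

```text
[ 454.29772125 -324.2766647   160.5040556 ] [[ 0.     0.212 -0.977]
 [-0.    -0.977 -0.212]
 [-1.     0.    -0.   ]] 1.4 [-0.36431484 -0.39324968  0.66061229]
pred post [255.60766695 189.74109706] spec [255.64108865 140.57599928]
crop origin 185 109 x5
```

View pics/w2.png

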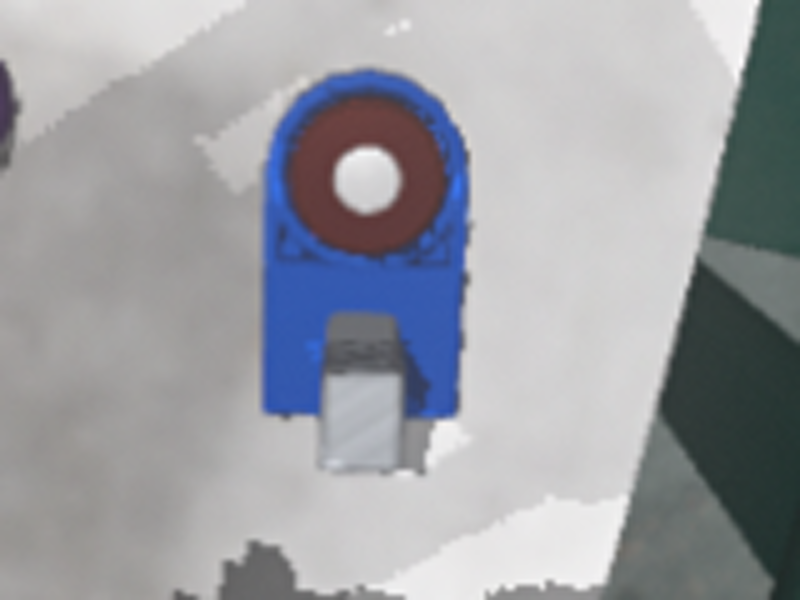

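Close view of the carrier: specimen centre at (368,180), post top face centred at (362,421), tail corners at (262,412) and (458,415).

```bash
python3 - <<'E'
from h import *
s=np.load("s2.npy",allow_pickle=True).item()
W=lambda u,v:(185+(u+.5)/5-.5,109+(v+.5)/5-.5)
C=lambda u,v:(335+(u+.5)/6.5-.5,180+(v+.5)/6.5-.5)
for nm,w,c,z in(("post",(362,421),(242,212),62),("spec",(368,180),(196,120),24)):
    print(nm,*tri([ray("wrist",*W(*w),s),ray("top",*C(*c))]),onz("wrist",*W(*w),z,s))
a,b=[onz("wrist",*W(*p),14,s) for p in((262,412),(458,415))];print(np.linalg.norm(a-b),np.degrees(np.arctan2(*(b-a)[1::-1]))+90)
p,o=[onz("wrist",*W(*p),z,s) for p,z in(((362,421),62),((368,180),24))];print("yaw",np.degrees(np.arctan2(*(o-p)[1::-1])),np.linalg.norm((o-p)[:2]))
E
```

```text
post [ 454.27945083 -323.7933932    65.1448456 ] [np.float64(1.3186547567681326), np.float64(1.3186547567681988)] [ 452.61445295 -325.12346386   62.        ]
spec [ 489.79612581 -317.20570547   23.19993762] [np.float64(2.2731406480284493), np.float64(2.273140648028451)] [ 488.16188819 -318.67203792   24.        ]
39.822519010402324 11.322715918635694
yaw 10.286521852968022 36.12811991751352
```

Request:
carry_out(
  deltas=[
    [-1,30,0,1,1,0,0],
    [-1,60,0,1,1,0,0],
    [-1,90,0,1,1,0,0],
    [-1,115,0,1,1,0,0],
    [-1,131,0,1,1,0,0],
  ],
)

```text
time_s: 2.08
eef_pos: [453.4, -323.9, 28.3]
ee_rot: [-0.069, -0.703, -0.07, 0.704]
force: [0.9, -0.4, 0.4]
grip_width: 1.001
```

Request:
carry_out(
  deltas=[
    [-1,0,0,0,0,0,0],
    [0,0,0,0,0,0,0],
    [0.5,0,0,0,0,0,0],
    [0.7,0,0,0,0,0,0],
    [1,0,0,0,0,0,0],
  ],
)

```text
time_s: 2.7
eef_pos: [453.8, -324.2, 29.6]
ee_rot: [0.07, 0.704, 0.069, -0.704]
force: [0.1, 1.7, -2.3]
grip_width: 0.152
```

Request:
carry_out(
  deltas=[
    [1,0,0,0,0,0,0],
    [1,0,0,0,0,0,0],
    [1,0,0,0,0,0,0],
    [1,0,0,0,0,0,0],
    [1,0,0,0,0,0,0],
  ],
)

```text
time_s: 3.32
eef_pos: [453.8, -324.2, 29.5]
ee_rot: [0.07, 0.704, 0.069, -0.704]
force: [-0.8, -1.3, 4.4]
grip_width: 0.15
```

Request:
carry_out(
  deltas=[
    [1,-4,0,0,0,0,0],
    [1,-14,0,0,0,0,0],
    [1,-28,0,0,0,0,0],
    [1,-42,0,0,0,0,0],
    [1,-50,0,0,0,0,0],
  ],
)

```text
time_s: 3.95
eef_pos: [454.0, -324.3, 80.7]
ee_rot: [0.07, 0.704, 0.069, -0.703]
force: [1.0, -0.1, -2.5]
grip_width: 0.158
```

```bash
python3 - <<'E'
from h import *
s=ctrl.sense(); M=q(s["ee_rot"]).as_matrix(); p=s["eef_pos"]; print(p,M.round(3),s["force"],s["grip_width"])
y=np.radians(-6.4); ax=np.array([np.cos(y),np.sin(y),0]); O=np.array([518.6,21.1,0])
yaw=np.degrees(np.arctan2(M[1,1],M[0,1])); print("turn about tool x",yaw-(-96.4))
for gx in(-160,-75): 
    T=O+gx*ax; T[2]=p[2]; print(gx,T,"tool shift",M.T@(T-p))
E
```

```text
[ 453.96714198 -324.28048606   80.67706151] [[ 0.001  0.196 -0.981]
 [-0.001 -0.981 -0.196]
 [-1.     0.001 -0.001]] [ 0.9678371  -0.11784951 -2.52104016] 0.15810062937760933
turn about tool x 17.68008525174909
-160 [359.59713293  38.93502915  80.67706151] tool shift [  -0.51628666 -374.65811617   21.49973343]
-75 [444.06740606  29.46016992  80.67706151] tool shift [  -0.41405196 -348.84347592  -59.48541272]
```

Grip holds. Carry it smoothly to above the dock front (grip at dock x ≈ -85).

Request:
carry_out(
  deltas=[
    [1,0,-12,-2,1,0,0],
    [1,0,-40,-6,3,0,0],
    [1,0,-80,-11,5,0,0],
    [1,0,-125,-18,7,0,0],
    [1,0,-170,-24,9,0,0],
  ],
)

```text
time_s: 4.58
eef_pos: [443.2, -150.4, 78.9]
ee_rot: [-0.013, -0.707, -0.014, 0.707]
force: [0.5, 0.6, -2.7]
grip_width: 0.155
```

```bash
python3 - <<'E'
from h import *
s=ctrl.sense(); M=q(s["ee_rot"]).as_matrix(); p=s["eef_pos"]; print(p)
y=np.radians(-6.4); ax=np.array([np.cos(y),np.sin(y),0]); O=np.array([518.6,21.1,0])
print("turn",np.degrees(np.arctan2(M[1,1],M[0,1]))+96.4)
T=O-85*ax; T[2]=80.7; print("tool shift",M.T@(T-p))
E
```

```text
[ 443.24931432 -150.40378024   78.88626744]
turn 8.566231140784424
tool shift [  -1.67573239 -181.19532925    2.27354903]
```

Request:
carry_out(
  deltas=[
    [1,0,-45,0,2,0,0],
    [1,0,-90,1,4,0,0],
    [1,0,-135,1,6,0,0],
    [1,0,-166,2,8,0,0],
    [1,0,-181,2,8.6,0,0],
  ],
)

```text
time_s: 5.2
eef_pos: [433.7, 30.3, 79.0]
ee_rot: [0.039, -0.706, 0.039, 0.706]
force: [-0.3, -1.0, -2.4]
grip_width: 0.155
```

Request:
carry_out(
  deltas=[
    [1,0,0,0,0,0,0],
    [1,0,0,0,0,0,0],
    [1,0,0,0,0,0,0],
    [1,0,0,0,0,0,0],
    [1,0,0,0,0,0,0],
  ],
)

```text
time_s: 5.82
eef_pos: [434.8, 27.9, 79.3]
ee_rot: [0.039, -0.706, 0.039, 0.706]
force: [0.7, 0.5, -2.5]
grip_width: 0.154
```

```bash
python3 - <<'E'
from h import *
s=ctrl.sense(); w=viewer.capture("wrist"); np.save("s3.npy",s,allow_pickle=True); cv2.imwrite("pics/w3_raw.png",w[:,:,::-1])
M=q(s["ee_rot"]).as_matrix()
print(s["eef_pos"],np.degrees(np.arctan2(M[1,1],M[0,1])),M[:,0].round(4),s["force"],s["grip_width"])
print(proj("wrist",np.array([518,21,22]),s))
# crop
cv2.imwrite("pics/w3.png",cv2.resize(w[0:210,116:396,::-1],(800,600),interpolation=cv2.INTER_CUBIC))
E
```

```text
[434.81926283  27.92418476  79.26969055] -96.34968126017542 [-0.  0. -1.] [ 0.71701708  0.48660877 -2.47276969] 0.15388534867160863
[252.72124009  86.76168553]
```

View pics/w3.png

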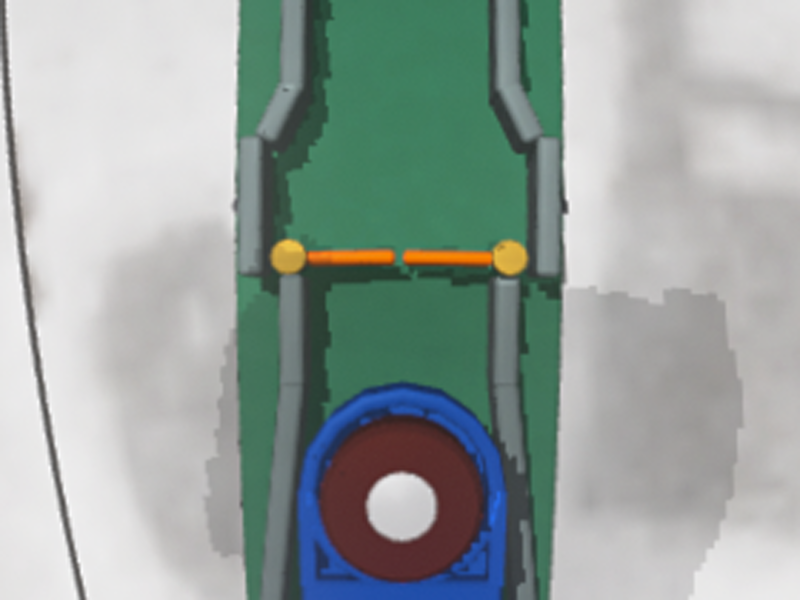

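Gripped carrier over the dock: hinge pins at (288,257) and (510,258), specimen centre at (402,506), nose tip at (402,385). It looks well aligned.

```bash
python3 - <<'E'
from h import *
s=np.load("s3.npy",allow_pickle=True).item(); M=q(s["ee_rot"]).as_matrix()
f=lambda u,v:(116+(u+.5)/2.857-.5,(v+.5)/2.857-.5)
t=lambda u,v,z:(M.T@(onz("wrist",*f(u,v),z,s)-s["eef_pos"]))
# tool y right?, fwd=-tool z
for nm,u,v,z in(("hL",288,257,23),("hR",510,258,23),("flapgap",399,257,19),("guideL",304,330,22),("guideR",491,330,22),("gL far",305,30,22),("gR far",495,30,22),("spec",402,506,74),("noseTip",402,385,64),("carL",302,506,64),("carR",506,506,64)):
    x=t(u,v,z); print(nm,"lat(tool y)",x[1].round(1),"fwd",(-x[2]).round(1), onz("wrist",*f(u,v),z,s).round(1))
D=lambda u,v:(205+((u-400)+.5)/5.2-.5,120+(v+.5)/5.2-.5)
for a,b in(((288,257),(495,340)),((510,258),(598,352))): print(tri([ray("wrist",*f(*a),s),ray("top",*D(*b))]))
E
```

```text
hL lat(tool y) -26.3 fwd 81.8 [519.1  45.   23. ]
hR lat(tool y) 25.1 fwd 81.6 [513.1  -6.1  23. ]
flapgap lat(tool y) -0.6 fwd 81.7 [516.1  19.5  19. ]
guideL lat(tool y) -22.8 fwd 64.5 [501.4  43.5  22. ]
guideR lat(tool y) 20.9 fwd 64.5 [496.6  -0.   22. ]
gL far lat(tool y) -22.6 fwd 137.9 [574.3  35.2  22. ]
gR far lat(tool y) 21.9 fwd 137.9 [569.4  -9.1  22. ]
spec lat(tool y) 0.1 fwd 34.4 [469.1  24.1  74. ]
noseTip lat(tool y) 0.1 fwd 55.2 [489.7  21.8  64. ]
carL lat(tool y) -19.2 fwd 32.1 [468.8  43.4  64. ]
carR lat(tool y) 20.1 fwd 32.1 [464.5   4.4  64. ]
(array([516.00659015,  39.35450741,  76.57427131]), [np.float64(1.2863491834747187), np.float64(1.2863491834745853)])
(array([513.87045519,  -4.94108939,  33.0323937 ]), [np.float64(1.2023681094594785), np.float64(1.2023681094591048)])
```

Request:
carry_out(
  deltas=[
    [1,5,-1,0,0,0,0],
    [1,17,-1,0,0,0,0],
    [1,30,-1,0,0,0,0],
    [1,38,-1,0,0,0,0],
    [1,41,-1,0,0,0,0],
  ],
)

```text
time_s: 6.5
eef_pos: [434.6, 29.2, 37.6]
ee_rot: [0.039, -0.706, 0.039, 0.706]
force: [0.7, 1.0, -1.6]
grip_width: 0.156
```

Request:
carry_out(
  deltas=[
    [1,1,0,0,0,0,0],
    [1,2,0,0,0,0,0],
    [1,3,0,0,0,0,0],
    [1,4,0,0,0,0,0],
    [1,4,0,0,0,0,0],
  ],
)

```text
time_s: 7.12
eef_pos: [434.9, 29.1, 34.3]
ee_rot: [0.039, -0.706, 0.039, 0.706]
force: [-0.5, 0.2, -1.8]
grip_width: 0.154
```

```bash
python3 - <<'E'
from h import *
s=ctrl.sense(); w=viewer.capture("wrist"); np.save("s4.npy",s,allow_pickle=True)
print(s["eef_pos"],s["force"],s["grip_width"])
cv2.imwrite("pics/w4.png",cv2.resize(w[0:210,116:396,::-1],(800,600),interpolation=cv2.INTER_CUBIC))
E
```

```text
[434.90899886  29.1448275   34.28707622] [-0.51061779  0.17529039 -1.7725828 ] 0.15365763505566554
```

View pics/w4.png

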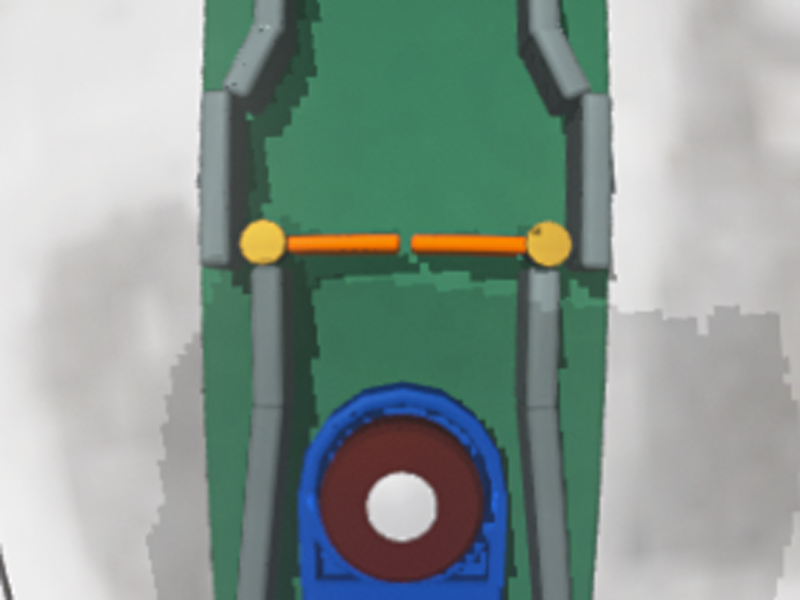

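Carrier hangs about 0.7 mm over the lane floor, nose tip (402,383), pins (263,242) and (549,243): centred to about 0.5 mm, nose about 25 mm before the gate. Slide in.

Request:
carry_out(
  deltas=[
    [1,0,0.5,-4,0,0,0],
    [1,0,0.5,-9,0,0,0],
    [1,0,0.5,-14,0,0,0],
    [1,0,0.5,-19,0,0,0],
    [1,0,0.5,-24,0,0,0],
  ],
)

```text
time_s: 7.8
eef_pos: [459.1, 25.9, 34.3]
ee_rot: [0.039, -0.706, 0.039, 0.706]
force: [0.1, 0.2, -2.1]
grip_width: 0.151
```

Request:
carry_out(
  deltas=[
    [1,0,0,-3,0,0,0],
    [1,0,0,-6,0,0,0],
    [1,0,0,-9,0,0,0],
    [1,0,0,-12,0,0,0],
    [1,0,0,-15,0,0,0],
  ],
)

```text
time_s: 8.43
eef_pos: [473.3, 24.5, 34.0]
ee_rot: [0.039, -0.705, 0.039, 0.707]
force: [-5.8, 1.0, -0.7]
grip_width: 0.153
```

Request:
carry_out(
  deltas=[
    [1,0,0,-4,0,0,0],
    [1,0,0,-8,0,0,0],
    [1,0,0,-12,0,0,0],
    [1,0,0,-16,0,0,0],
    [1,0,0,-20,0,0,0],
  ],
)

```text
time_s: 9.05
eef_pos: [493.3, 22.2, 34.1]
ee_rot: [0.039, -0.706, 0.039, 0.706]
force: [-4.6, 0.9, -2.0]
grip_width: 0.156
```

Request:
carry_out(
  deltas=[
    [1,0,0,-4,0,0,0],
    [1,0,0,-8,0,0,0],
    [1,0,0,-12,0,0,0],
    [1,0,0,-16,0,0,0],
    [1,0,0,-20,0,0,0],
  ],
)

```text
time_s: 9.68
eef_pos: [513.9, 19.9, 34.4]
ee_rot: [-0.039, 0.706, -0.039, -0.706]
force: [-2.3, 0.1, -0.8]
grip_width: 0.152
```

```bash
python3 - <<'E'
from h import *
s=ctrl.sense(); w=viewer.capture("wrist"); M=q(s["ee_rot"]).as_matrix()
print(s["eef_pos"],s["force"],s["wrist_torque"],s["grip_width"],np.degrees(np.arctan2(M[1,1],M[0,1])),M[:,0].round(4))
cv2.imwrite("pics/w5.png",cv2.resize(w[0:210,116:396,::-1],(800,600),interpolation=cv2.INTER_CUBIC))
E
```

```text
[513.8686418   19.87789772  34.38369887] [-2.33892232  0.14861256 -0.78249761] [ 0.0637377   0.42793021 -0.01591653] 0.15228542729702627 -96.32452194243194 [ 6.e-04 -1.e-04 -1.e+00]
```

View pics/w5.png

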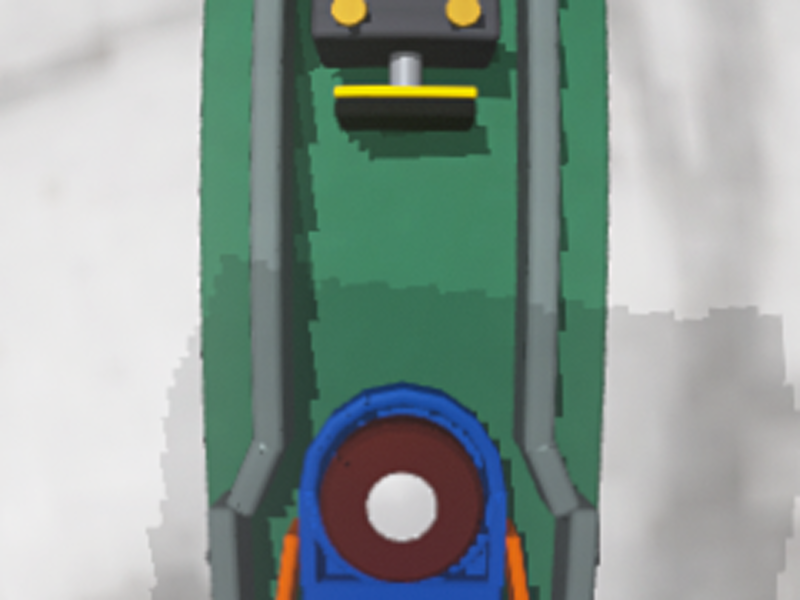

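Both flaps are swung open against the carrier's sides at (288,560) and (517,560). The pad's rubber face is near (405,130), about 46–51 mm ahead of the nose. The lane is centred to about 0.4 mm. I continue and slow down before the pad.

Request:
carry_out(
  deltas=[
    [1,0,0,-4,0,0,0],
    [1,0,0,-8,0,0,0],
    [1,0,0,-12,0,0,0],
    [1,0,0,-16,0,0,0],
    [1,0,0,-20,0,0,0],
  ],
)

```text
time_s: 10.35
eef_pos: [533.5, 17.7, 34.3]
ee_rot: [-0.039, 0.706, -0.039, -0.706]
force: [-2.2, 0.2, -2.0]
grip_width: 0.153
```

Request:
carry_out(
  deltas=[
    [1,0,0,-4,0,0,0],
    [1,0,0,-8,0,0,0],
    [1,0,0,-12,0,0,0],
    [1,0,0,-16,0,0,0],
    [1,0,0,-18,0,0,0],
  ],
)

```text
time_s: 10.98
eef_pos: [551.4, 15.7, 34.3]
ee_rot: [-0.039, 0.706, -0.039, -0.706]
force: [-1.6, -0.4, -1.5]
grip_width: 0.156
```

Request:
carry_out(
  deltas=[
    [1,0,0,-1,0,0,0],
    [1,0,0,-2,0,0,0],
    [1,0,0,-3,0,0,0],
    [1,0,0,-4,0,0,0],
    [1,0,0,-4,0,0,0],
  ],
)

```text
time_s: 11.6
eef_pos: [555.7, 15.2, 34.6]
ee_rot: [-0.039, 0.707, -0.039, -0.705]
force: [0.3, -0.5, -2.0]
grip_width: 0.154
```

Request:
carry_out(
  deltas=[
    [1,0,0,-1,0,0,0],
    [1,0,0,-2,0,0,0],
    [1,0,0,-3,0,0,0],
    [1,0,0,-3,0,0,0],
    [1,0,0,-3,0,0,0],
  ],
)

```text
time_s: 12.22
eef_pos: [558.1, 15.0, 34.3]
ee_rot: [0.039, -0.706, 0.039, 0.706]
force: [-0.4, -0.0, -1.4]
grip_width: 0.15
```

```bash
python3 - <<'E'
from h import *
s=ctrl.sense(); w=viewer.capture("wrist")
print(s["eef_pos"],s["force"],s["wrist_torque"])
cv2.imwrite("pics/w6.png",cv2.resize(w[0:210,116:396,::-1],(800,600),interpolation=cv2.INTER_CUBIC))
E
```

```text
[558.0907839   15.00124016  34.29229235] [-0.41974519 -0.01097686 -1.43714264] [-0.03250896  0.01557612  0.01916559]
```

View pics/w6.png

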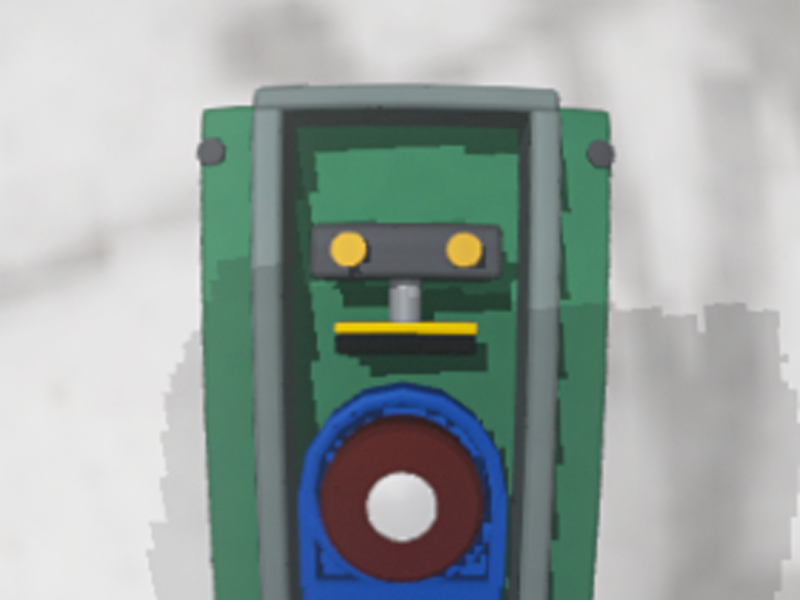

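Gap from pad face (405,352) to nose (402,383) is about 5.5 mm, and the force has dropped to zero, so the flaps have cleared the tail.

Request:
carry_out(
  deltas=[
    [1,0,0,-1,0,0,0],
    [1,0,0,-2,0,0,0],
    [1,0,0,-3,0,0,0],
    [1,0,0,-4,0,0,0],
    [1,0,0,-4,0,0,0],
  ],
)

```text
time_s: 12.9
eef_pos: [562.1, 14.5, 34.3]
ee_rot: [-0.039, 0.706, -0.039, -0.706]
force: [0.0, -1.2, -2.3]
grip_width: 0.154
```

Request:
carry_out(
  deltas=[
    [1,0,0,-0.5,0,0,0],
    [1,0,0,-1,0,0,0],
    [1,0,0,-1.5,0,0,0],
    [1,0,0,-2,0,0,0],
    [1,0,0,-2,0,0,0],
  ],
)

```text
time_s: 13.52
eef_pos: [564.1, 14.3, 34.3]
ee_rot: [0.039, -0.706, 0.039, 0.706]
force: [0.5, 0.4, -2.0]
grip_width: 0.155
```

Request:
carry_out(
  deltas=[
    [1,0,0,-0.5,0,0,0],
    [1,0,0,-1,0,0,0],
    [1,0,0,-1.5,0,0,0],
    [1,0,0,-1.5,0,0,0],
    [1,0,0,-1.5,0,0,0],
  ],
)

```text
time_s: 14.15
eef_pos: [565.3, 14.2, 34.2]
ee_rot: [0.039, -0.706, 0.039, 0.706]
force: [-5.3, 0.0, 0.7]
grip_width: 0.155
```

Request:
carry_out(
  deltas=[
    [1,0,0,-0.5,0,0,0],
    [1,0,0,-1,0,0,0],
    [1,0,0,-1.5,0,0,0],
    [1,0,0,-1.5,0,0,0],
    [1,0,0,-1.5,0,0,0],
  ],
)

```text
time_s: 14.78
eef_pos: [566.5, 14.1, 34.2]
ee_rot: [0.039, -0.706, 0.039, 0.707]
force: [-6.5, 0.5, 2.4]
grip_width: 0.155
```

Request:
carry_out(
  deltas=[
    [1,0,0,-0.5,0,0,0],
    [1,0,0,-1,0,0,0],
    [1,0,0,-1.5,0,0,0],
    [1,0,0,-1.5,0,0,0],
    [1,0,0,-1.5,0,0,0],
  ],
)

```text
time_s: 15.4
eef_pos: [567.7, 14.0, 34.2]
ee_rot: [0.039, -0.705, 0.039, 0.707]
force: [-9.4, 1.0, 4.4]
grip_width: 0.152
```

Request:
carry_out(
  deltas=[
    [1,0,0,0,0,0,0],
    [1,0,0,0,0,0,0],
    [1,0,0,0,0,0,0],
    [1,0,0,0,0,0,0],
    [1,0,0,0,0,0,0],
  ],
)

```text
time_s: 16.02
eef_pos: [567.6, 14.0, 34.2]
ee_rot: [0.039, -0.705, 0.039, 0.707]
force: [-9.8, 1.3, 3.5]
grip_width: 0.155
```

```bash
python3 - <<'E'
from h import *
s=ctrl.sense(); M=q(s["ee_rot"]).as_matrix()
print(s["eef_pos"],s["force"],s["wrist_torque"],M[:,0].round(4))
top=viewer.capture("top"); w=viewer.capture("wrist"); print(ctrl.sense()["force"])
a=cv2.resize(w[60:210,156:356,::-1],(530,398),interpolation=cv2.INTER_CUBIC)
b=cv2.resize(top[120:235,205:265,::-1],None,fx=4.4,fy=4.4,interpolation=cv2.INTER_CUBIC)
c=np.zeros((600,800,3),np.uint8); c[:398,:530]=a; c[:b.shape[0],535:535+b.shape[1]]=b[:600,:265]
cv2.imwrite("pics/w7.png",c)
E
```

```text
[567.64527344  13.98785343  34.24138423] [-9.76335199  1.33915829  3.48288573] [ 0.08371616  1.52811094 -0.04849456] [-2.5e-03  3.0e-04 -1.0e+00]
[-9.14846466  0.4997218   4.26357882]
```

View pics/w7.png

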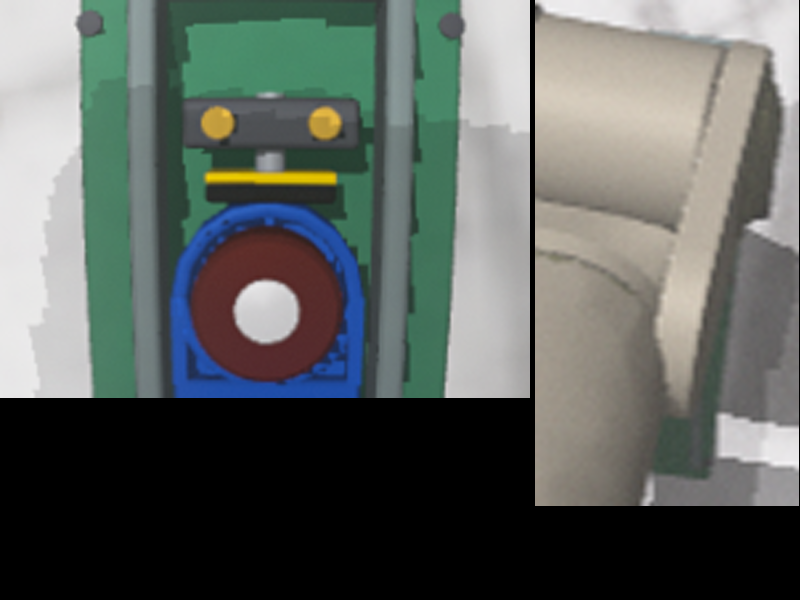

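The pad is pressed about 3 mm (9.5 N) and its rod shows behind the clamp at (270,97). The carrier is straight and the specimen seated. It has held for over 0.6 s. I back off gently so the pad does not kick the carrier, set it down, and release.

Request:
carry_out(
  deltas=[
    [1,0,0,0,0,0,0],
    [1,0,0,1,0,0,0],
    [1,0,0,2,0,0,0],
    [1,0,0,3,0,0,0],
    [1,0,0,4,0,0,0],
  ],
)

```text
time_s: 16.75
eef_pos: [564.5, 14.3, 34.2]
ee_rot: [-0.039, 0.706, -0.039, -0.706]
force: [-2.3, 0.7, -0.8]
grip_width: 0.156
```

Request:
carry_out(
  deltas=[
    [1,0,0,0.5,0,0,0],
    [1,0.3,0,0.5,0,0,0],
    [1,0.5,0,0.5,0,0,0],
    [1,0.7,0,0.5,0,0,0],
    [1,0.7,0,0.5,0,0,0],
  ],
)

```text
time_s: 17.38
eef_pos: [564.3, 14.3, 33.7]
ee_rot: [-0.039, 0.706, -0.039, -0.706]
force: [-0.1, 0.3, -1.6]
grip_width: 0.151
```

Request:
carry_out(
  deltas=[
    [1,0.2,0,0,0,0,0],
    [1,0.4,0,0,0,0,0],
    [1,0.4,0,0,0,0,0],
    [1,0.4,0,0,0,0,0],
    [1,0.4,0,0,0,0,0],
  ],
)

```text
time_s: 18.0
eef_pos: [564.2, 14.3, 33.5]
ee_rot: [-0.039, 0.706, -0.039, -0.706]
force: [-2.8, -0.6, 5.0]
grip_width: 0.15
```

Request:
carry_out(
  deltas=[
    [0.6,0,0,0,0,0,0],
    [0.3,0,0,0,0,0,0],
    [0,0,0,0,0,0,0],
    [0,0,0,0,0,0,0],
    [0,0,0,0,0,0,0],
  ],
)

```text
time_s: 18.62
eef_pos: [564.1, 14.3, 33.2]
ee_rot: [-0.039, 0.706, -0.039, -0.706]
force: [0.0, 0.3, 0.5]
grip_width: 0.499
```

Released, with zero force. Raise straight up, then back out of the way and look.

Request:
carry_out(
  deltas=[
    [-0.2,-10,0,0,0,0,0],
    [-0.2,-35,0,0,0,0,0],
    [-0.2,-70,0,0,0,0,0],
    [-0.2,-110,0,0,0,0,0],
    [-0.2,-140,0,0,0,0,0],
  ],
)

```text
time_s: 19.25
eef_pos: [564.3, 14.3, 175.8]
ee_rot: [-0.039, 0.707, -0.039, -0.705]
force: [0.1, 0.1, -0.4]
grip_width: 0.597
```

Request:
carry_out(
  deltas=[
    [-0.2,-10,0,20,0,0,0],
    [-0.2,-20,0,50,0,0,0],
    [-0.2,-30,0,80,0,0,0],
    [-0.2,-30,0,80,0,0,0],
    [-0.2,-30,0,80,0,0,0],
  ],
)

```text
time_s: 19.88
eef_pos: [485.0, 23.0, 203.6]
ee_rot: [-0.039, 0.706, -0.039, -0.706]
force: [-0.3, -0.5, 0.2]
grip_width: 0.597
```

```bash
python3 - <<'E'
from h import *
s=ctrl.sense(); w=viewer.capture("wrist"); print(s["eef_pos"],s["force"])
c=proj("wrist",np.array([560,15,20]),s); print(c)
x0=int(np.clip(c[0]-80,0,352));y0=int(np.clip(c[1]-70,0,264)); print(x0,y0)
cv2.imwrite("pics/w8.png",cv2.resize(w[y0:y0+120,x0:x0+160,::-1],(800,600),interpolation=cv2.INTER_CUBIC))
E
```

```text
[485.01814081  23.03790473 203.56733009] [-0.2750162  -0.48413728  0.17240524]
[255.87981215 101.82243266]
175 31
```

View pics/w8.png

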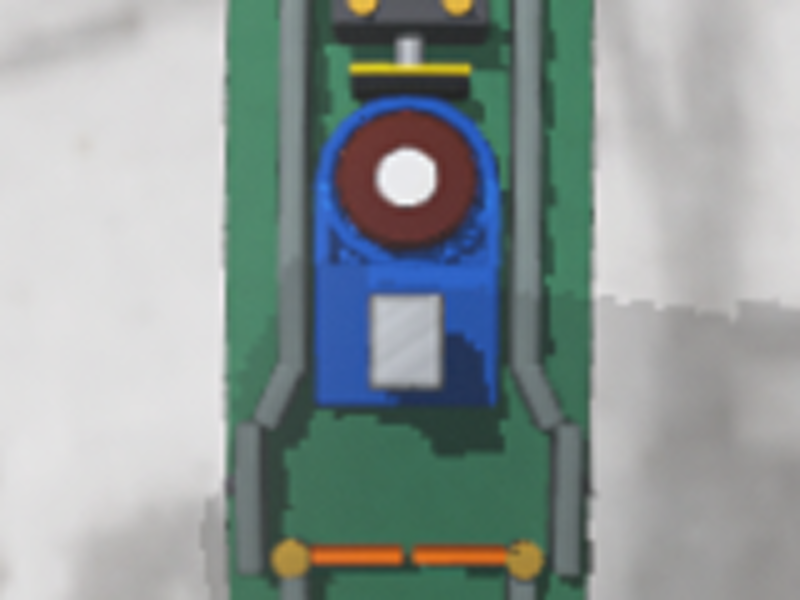

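The picture shows the flaps shut at (355,555) and (465,555), the carrier standing straight and centred behind them, and the specimen in its pocket at (407,178). Handing in.

```bash
python3 -c "
from rig import order
print(order.finish_job())"
```

```text
the job is handed in; nothing more can be done
None
```

I set the carrier in the dock behind the shut flaps and released it. The job was handed in at about 20 s of the 59 s allowed. The interface gives no verdict, so the result rests on my own checks.

- **Push:** I took the carrier by its post and slid it through both flaps; the highest force read there was about 6 N. I felt the pad at TCP x ≈ 565 mm and pressed to about 9.5 N, which is roughly 3 mm of pad travel by the spring figures given. I held it there for over 0.6 s.
- **Release:** I backed off gently before letting go, so that the pad would not kick the carrier. I then set it on the lane floor, opened the gripper and raised the arm clear.
- **Last picture:** Both flaps are shut, the carrier is straight and centred behind them, and the red specimen is in its pocket. The force reading was about zero.

**Checks that disagreed or were not made:**
- Triangulating the dock's hinges gave implausible heights (77 and 33 mm) because the two views were almost in line. I used the 51.4 mm hinge spacing instead, against 51 mm given.
- The flaps were out of view while the pad was pressed. I judged them shut then from the drop in force and the grip position.
- I did not look at the bystanders again at the end. The tool's path stayed clear of them.

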